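# Snap a controller board onto its barbed standoffs in an open instrument case

## Robot

A 6-joint arm with a two-finger parallel gripper is mounted at the origin on the work surface. World frame = base frame: x ahead of the robot, y to its left, z up, the work surface at z = 0. Lengths are in mm, angles in rad, forces in N, time in s.
With the tool pointing down it reaches from about 225 to 875 mm from the base axis. Payload 3.4 kg.
Tool frame: the origin (TCP) lies between the finger pads; the fingertips stand robot.nose_length ahead of it and the grasp point (between the pads) is the TCP (robot.nose_length is the distance from the TCP to the fingertips, in mm); z points along the fingers, y is the line along which they close (so a half turn about z gives the same grasp; the last joint's range is limited). The gripper opens to 85 mm and grips with 20 to 120 N. Pads are 22 mm wide; open, the fingers measure 114 mm over their backs; the gripper's body (76 mm by 85 mm) begins 54 mm behind the grasp point. The pads swing forward as they close: fully open they stand 13 mm farther back than shut.
Start: joints at [1.098, 0.276, 1.505, -0, 1.361, -0.121], TCP at [198.155, 539.81, 250.328] pointing down, gripper open.
Joint ranges: [-2.89, 2.89], [-0.75, 2.08], [0.22, 2.7], [-1.18, 4.32], [0.11, 2.71], [-2.7, 2.7]. Speed limits (rad/s): [2.57, 2.57, 3.14, 3.14, 3.14, 3.14].

## Interface

Orientations are given as a 3x3 rotation matrix whose columns are the frame's x, y, z axes.
In Python, from workcell import robot, optics, order gives the robot as it stands.
- The arm moves only by the tool arm_command, never from a script. Its argument "plan" is one flat list of numbers, 7 for each row, row after row: the finger opening in m, from 0 to 0.0854, then the shift along the tool's x, y, z in m, then the turn, a rotation vector about the tool's x, y, z in rad. A call has 1 to 20 rows; each row shifts and turns the commanded pose from where the row before left it, along the tool's axes as they then stand; what a row does not reach is not made up. A row lasts 1/8 s, in which the tool goes at most 62.5 mm and 10.7 degrees, less where a joint would pass 70% of its speed; a pose out of reach is approached as far as the arm can. A call is refused whole if a number of a shift passes 0.0625 or a number of a turn 0.188, either way. A call with a gripper value outside its range is refused whole. The fingers move at their own pace and stop on an object; "force" is the grip in N (left out, the last holds). Time passes only in rows, so rows that do not move let the fingers close. It gives the time, the measured TCP pose, the force, the opening and the grip force at its end, in the units of the state.
- robot.get_obs(): the state, without advancing time (a new reading comes with each control period).
- optics.snapshot(name): name is "side" or "top" or "wrist"; returns a dict with "pixels" (480x640x3 uint8, red, green, blue), "fx", "fy", "cx", "cy" (pixels), "k1" (the pictures are not rectified: a ray, as slopes to the right and down, at radius r is drawn at 1 + k1 r^2 times it, then the intrinsics apply), "xyz" and "attitude" of the camera in the world. Camera axes: x right, y up, looking along -z (the intrinsics and any distortion apply to the point x, -y, -z); pixel columns grow to the right and rows downward; lengths in mm; the calibration is good to about 2 mm. A picture is of the moment at which its call begins. There is no depth.
- order.close_job(): hands the job in; it is judged then, once.
The state is a dict: "t": time; "q": joint angles; "joint_vel": joint speeds; "tau": joint torques, N m; "tool_pos": TCP position; "orientation": TCP orientation; "ft_force": force on the tool from outside, world axes, zero at the start; "wrist_torque": the same for the moment, N m; "width": finger opening in mm; "grip_force": force on a finger pad.
Only numpy, scipy, OpenCV 4.12 (cv2) and the standard library are available. Lean on these libraries where they do the work, as an engineer would, in place of code of your own. Each camera call takes 0.05 s, during which the arm holds its last target. There are 200 camera calls.

## Task

Refit the loose circuit board into the open lower case: set it over the four snap-in standoffs with its screw terminals towards the cable notch, then press it down beside each post until every one has clicked through and its barbs hold the board. Feel for the clicks, as the length of the standoffs is not known: the board cracks if more than 32 N in all bears between it and the case (a push of 15 N beside a post is safe, driving all four posts at once is not). Let go at the end, and leave the things standing around where they are.

Things in the scene. Friction and masses are not known exactly. Their poses are not given: they have to be found in the camera images.
- board: Green circuit board, 114 (x) by 72 (y) by 3 mm thick, about 0.2 kg, face up on a dark foam pad (150 x 110, 8 mm high on the bench). Origin: centre of its underside; +x points along its length to the green screw terminals, z up. Four 7 mm holes at x = +-47, y = +-28. The bands |y| > 17 mm along both long edges carry no parts and may be pressed.
- block (a point): Centre of the top face of the board's black potted transformer, 34 (board x) by 30 (board y) by 24 mm high, in the middle of the board: solid, good to grip across its 30 mm. Other tall parts: terminal strip 10 x 32 x 10 mm high centred at board x = +50; two capacitors 10 mm across, 16 mm high at x = -43 and -30, y = 0.
- shell: Lower half of a beige instrument case, 154 (x) by 116 (y) mm, walls 3 mm, rim 30 mm over the bench, clamped in a low bench holder (clamp screw out to x = -113): it does not move. Origin: on the bench under its middle. +x points to the end wall with the 44 mm wide cable notch. Four white standoffs inside at x = +-47, y = +-28; the seated board has 17 mm clear to the walls in x, 19 mm in y.
- foot1 (a point): Foot of the case's +x +y standoff, for hole1: on its axis, on the case's inside floor, 9 mm over the bench. Standoffs come in several lengths: the hard shoulders here stand 8 to 22 mm above the feet, not known better, all four alike. They do not yield.
- foot2 (a point): Foot of the +x -y standoff, for hole2. Each standoff, above its shoulder: 5 mm neck; arrow head with two springy barbs towards +-y, 10 mm wide over its flat lip 4.6 mm above the shoulder, 4.5 mm wide at 8 mm; tip 1.6 mm wide at 11 mm. A board let down over the heads rests on the barbs, underside 6 mm above the shoulders (11 mm if it stands on a tip).
- foot3 (a point): Foot of the -x +y standoff, for hole3. Squeezing one post's barbs in takes 6 to 8 N there over 1.5 mm of travel (pushing beside one post on an almost free board 5 to 12 N); then it gives way, the board drops 3 to 5 mm onto the shoulder and the barbs spring out over it. Further pushing meets a hard stop.
- foot4 (a point): Foot of the -x -y standoff, for hole4. A post that has not clicked pushes its corner back up when let go; the far corner lifts while one is pressed. The load that cracks the board is the sum of all contact forces between board and case: a push of 15 N beside one post stays below 32 N, driving all four posts at once takes more.
- skirt1 (a joint): Springy skirt (16 mm across) round the shoulder of the +x +y standoff: how far it is pressed down (m). 0 free, its top 2.6 mm above the shoulder; about 0.001 with the post clicked and the board let go, held between barbs and skirt; 0.0026 pressed flat to the shoulder. 0.6 N to start moving, 1.8 N flat.
- skirt2 (a joint): The same for the +x -y standoff.
- skirt3 (a joint): The same for the -x +y standoff.
- skirt4 (a joint): The same for the -x -y standoff.
- hole1 (a point): Centre of the board's +x +y hole (7 mm), on the underside of the board.
- hole2 (a point): Centre of the board's +x -y hole (7 mm), on the underside of the board.
- hole3 (a point): Centre of the board's -x +y hole (7 mm), on the underside of the board.
- hole4 (a point): Centre of the board's -x -y hole (7 mm), on the underside of the board.
- spool: Bystander: blue solder-wire spool standing on end, 60 mm across, 34 mm high, origin under its centre.
- bottle: Bystander: small amber bottle with brass cap, 44 mm across, 85 mm high, origin under its centre.
- cover: Bystander: the case's beige top cover lying on the bench, 154 x 116 x 27 mm, origin under its centre.
- driver: Bystander: screwdriver lying on the bench, 160 mm long along its x.
Things that resemble listed ones, but are neither listed nor needed, are in the scene too. There is more than one size of the board; the job needs the middle-sized. What is shaped like the shell but green is not meant.

How it is judged:
By the outcome, as a careful person would: the job done as asked, in the order asked, and still so for the second after the job is handed in, with the robot touching nothing.
It also fails if it takes over 61 s, if anything falls off the work surface, if the arm or the gripper's body presses on something with over 40 N, if the wrist force passes 120 N, or if a joint passes its speed limit or range.

## Working session

There is one attempt and no reset: what is moved stays moved. The work goes in short steps, Python scripts to look and compute and a tool call to move; the robot and the scene stay as the last step left them, time stands still between calls to the robot, and variables do not carry over. Pictures are saved under pics/ and viewed, at most 10 in all, crops included, and the job is handed in when it is done.

Besides the shell and the picture viewer there is one more tool, called after "Call:" in YAML: its name, and indented under it one key for each argument. arm_command: Moves the arm, as the interface text tells. Its arguments: {"type":"object","properties":{"plan":{"type":"array"},"force":{"type":"number"}},"required":["plan"]}

```bash
mkdir -p pics; ls; python3 - <<'E'
from workcell import robot, optics, order
import cv2,numpy as np
print(robot.nose_length, robot.get_obs())
for n in("top","side"):
    s=optics.snapshot(n); cv2.imwrite(f"pics/{n}1.png",s["pixels"][:,:,::-1])
    print({k:v for k,v in s.items() if k!="pixels"})
E
```

```text
pics
19.0 {'t': 0.0, 'q': array([ 1.09801356e+00,  2.76612353e-01,  1.50616149e+00,  8.59352302e-06,
        1.36069996e+00, -1.21008113e-01]), 'joint_vel': array([-0.00068406, -0.00032159, -0.00089519, -0.00167732,  0.00106258,
        0.00053085]), 'tau': array([-2.64858099e-03, -4.16782093e+01, -2.45799333e+01, -3.21403068e-04,
        1.11230501e-02,  1.94734980e-05]), 'tool_pos': array([197.89921632, 539.33258315, 249.41848722]), 'orientation': array([[-9.38761989e-01,  3.44565207e-01, -8.64094298e-04],
       [ 3.44566210e-01,  9.38760531e-01, -1.67097080e-03],
       [ 2.35419223e-04, -1.86638157e-03, -9.99998231e-01]]), 'ft_force': array([-0.35811528, -0.15407501, -0.34371796]), 'wrist_torque': array([-0.06157041,  0.01192954, -0.03555556]), 'grip_force': 0.0, 'width': 85.47834892519508}
{'fx': 450.04248977576157, 'fy': 450.04248977576157, 'cx': 316.4509731373575, 'cy': 244.72875035301317, 'k1': -0.018367123575755952, 'xyz': array([ 427.77814468,   26.539277  , 1092.71507327]), 'attitude': array([[-0.00357777,  0.99348171, -0.11393544],
       [-0.99999235, -0.00373493, -0.00116595],
       [-0.00158389,  0.11393039,  0.99348747]])}
{'fx': 490.93887868659857, 'fy': 490.93887868659857, 'cx': 329.94754897711283, 'cy': 235.31853107573883, 'k1': -0.08783545586668103, 'xyz': array([ 482.65650438, -639.04755941,  849.79183348]), 'attitude': array([[ 0.98719274,  0.12956116, -0.09308273],
       [-0.15889667,  0.7465131 , -0.64611922],
       [-0.01422448,  0.65263474,  0.75753915]])}
```

View pics/top1.png

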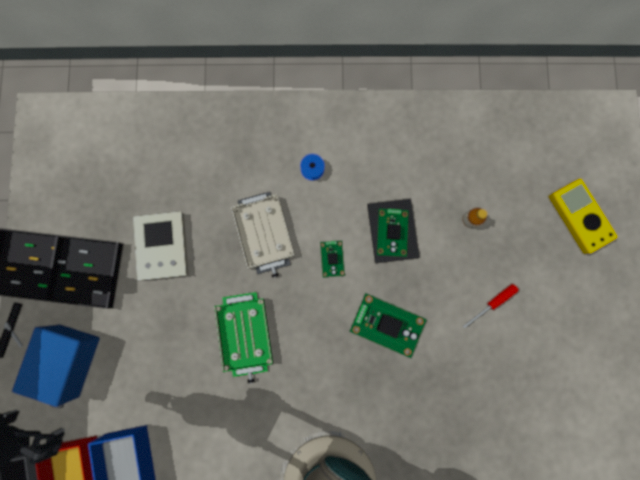

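View pics/side1.png

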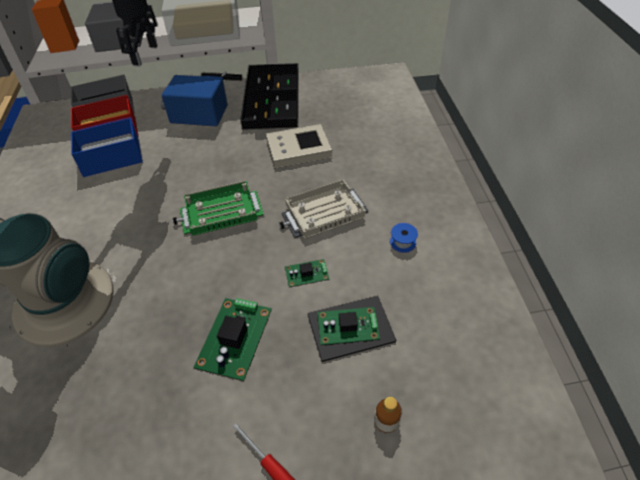

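Board candidates in the top picture: small (332,258), large (388,325) and middle-sized on the dark foam pad (394,234). The last fits by size and pad. For the shell: beige (263,232) with the notch away from the clamp screw at (277,273); green (245,335) is not meant. One enlarged crop will confirm.

```bash
cat > h.py <<'E'
from workcell import robot, optics, order
import cv2,numpy as np
def snap(n,f=None):
    s=optics.snapshot(n)
    if f: cv2.imwrite(f,s["pixels"][:,:,::-1])
    return s
def ray(s,u,v):
    d=np.array([(u-s["cx"])/s["fx"],(v-s["cy"])/s["fy"]]); p=d.copy()
    for _ in range(20): p=d/(1+s["k1"]*(p@p))
    return s["attitude"]@np.array([p[0],-p[1],-1])
def at(s,u,v,z):
    r=ray(s,u,v); return s["xyz"]+r*(z-s["xyz"][2])/r[2]
def px(s,P):
    c=s["attitude"].T@(np.array(P,float)-s["xyz"]); p=np.array([c[0],-c[1]])/-c[2]
    p=p*(1+s["k1"]*(p@p)); return np.array([p[0]*s["fx"]+s["cx"],p[1]*s["fy"]+s["cy"]])
E
python3 - <<'E'
from h import *
s=snap("top")
I=s["pixels"][:,:,::-1][180:290,220:430]
cv2.imwrite("pics/crop1.png",cv2.resize(I,None,fx=3.8,fy=3.8,interpolation=cv2.INTER_CUBIC))
for p in((394,234,11),(263,232,9)): print(at(s,*p).round())
w=snap("wrist","pics/w1.png"); print({k:v for k,v in w.items() if k!="pixels"}); o=robot.get_obs();print(o["orientation"].T@(w["xyz"]-o["tool_pos"]),o["orientation"].T@w["attitude"])
E
```

```text
[ 577. -160.   11.]
[584. 158.   9.]
{'fx': 336.40230410336295, 'fy': 336.40230410336295, 'cx': 316.2664975461811, 'cy': 236.87554010731813, 'k1': -0.0016871995990004834, 'xyz': array([134.10860188, 562.65648784, 373.45106225]), 'attitude': array([[ 0.34459788, -0.9038794 , -0.25348436],
       [ 0.93874897,  0.3313271 ,  0.09472444],
       [-0.00163323, -0.27060002,  0.96269048]])}
[  67.98530885   -0.43617264 -123.65320709] [[ 6.48041079e-06  9.62655985e-01  2.70727639e-01]
 [ 9.99999831e-01 -1.63745993e-04  5.58312597e-04]
 [ 5.81793529e-04  2.70727589e-01 -9.62655823e-01]]
```

View pics/crop1.png

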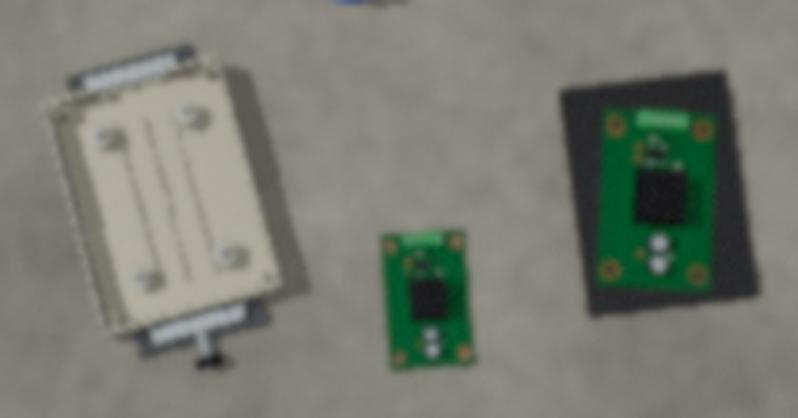

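The crop confirms it: the middle board is at crop (660,198) with its terminals up (world +x). The beige shell is at (175,195), clamp screw at the bottom and notch end up. Next I go over the shell for a close wrist view.

```bash
cat >> h.py <<'E'
def rot(a): return np.array([[np.cos(a),-np.sin(a),0],[np.sin(a),np.cos(a),0],[0,0,1]])
def plan(wps,g):
    """wps: list of (x,y,z,boardyaw,nrows); straight from measured pose, mm; prints rows mm/rad"""
    o=robot.get_obs(); p=o["tool_pos"].copy(); R=o["orientation"]
    a=np.arctan2(-R[0,0]*0+R[1,1],R[0,1])-np.pi/2
    for x,y,z,yaw,n in wps:
        d=(np.array([x,y,z])-p)/n; da=(yaw-a)/n
        for i in range(n):
            A=a+i*da; Rt=np.array([[-np.cos(A),-np.sin(A),0],[-np.sin(A),np.cos(A),0],[0,0,-1]])
            s=Rt.T@d/1000; print(f"{g},{s[0]:.4f},{s[1]:.4f},{s[2]:.4f},0,0,{-da:.4f},")
        p=np.array([x,y,z]); a=yaw
def st():
    o=robot.get_obs(); R=o["orientation"]; print(round(o["t"],2),o["tool_pos"].round(1),"yaw",round(np.arctan2(R[1,1],R[0,1])-np.pi/2,4),"F",o["ft_force"].round(1),"w",round(o["width"],1),round(o["grip_force"],1))
E
python3 -c "
from h import *
st(); plan([(584,158,170,0.28,12)],0.06)"
```

```text
0.2 [198.  539.5 249.8] yaw -0.3518 F [-0.2  0.5 -0.1] w 85.2 0.0
0.06,-0.0412,-0.0188,0.0066,0,0,-0.0527,
0.06,-0.0401,-0.0209,0.0066,0,0,-0.0527,
0.06,-0.0390,-0.0230,0.0066,0,0,-0.0527,
0.06,-0.0377,-0.0250,0.0066,0,0,-0.0527,
0.06,-0.0363,-0.0269,0.0066,0,0,-0.0527,
0.06,-0.0349,-0.0288,0.0066,0,0,-0.0527,
0.06,-0.0333,-0.0306,0.0066,0,0,-0.0527,
0.06,-0.0316,-0.0323,0.0066,0,0,-0.0527,
0.06,-0.0299,-0.0339,0.0066,0,0,-0.0527,
0.06,-0.0281,-0.0355,0.0066,0,0,-0.0527,
0.06,-0.0261,-0.0369,0.0066,0,0,-0.0527,
0.06,-0.0242,-0.0382,0.0066,0,0,-0.0527,
```

Call:
arm_command:
  plan: [0.06,-0.0412,-0.019,0.0066,0,0,-0.0527,0.06,-0.04,-0.021,0.0066,0,0,-0.0527,0.06,-0.039,-0.023,0.0066,0,0,-0.0527,0.06,-0.0377,-0.025,0.0066,0,0,-0.0527,0.06,-0.0363,-0.027,0.0066,0,0,-0.0527,0.06,-0.035,-0.029,0.0066,0,0,-0.0527,0.06,-0.0333,-0.0306,0.0066,0,0,-0.0527,0.06,-0.0316,-0.0323,0.0066,0,0,-0.0527,0.06,-0.03,-0.034,0.0066,0,0,-0.0527,0.06,-0.028,-0.0355,0.0066,0,0,-0.0527,0.06,-0.026,-0.037,0.0066,0,0,-0.0527,0.06,-0.0242,-0.0382,0.0066,0,0,-0.0527,0.06,0,0,0,0,0,0,0.06,0,0,0,0,0,0]

```text
t: 1.95
tool_pos: [583.5, 157.9, 170.7]
orientation: [[-0.961, -0.276, -0.002], [-0.276, 0.961, 0.001], [0.001, 0.001, -1.0]]
ft_force: [-0.5, 0.1, 0.9]
width: 60.0
grip_force: 0.0
```

```bash
python3 - <<'E'
from h import *
st(); s=snap("wrist","pics/w2.png"); np.save("w2.npy",s,allow_pickle=True); st()
plan([(577,-160,160,-0.04,8)],0.06)
E
```

```text
1.95 [583.5 157.9 170.7] yaw 0.2797 F [-0.5  0.1  0.9] w 60.0 0.0
2.0 [583.3 158.3 171. ] yaw 0.2807 F [-0.7 -0.2  0. ] w 59.7 0.0
0.06,0.0118,-0.0380,0.0014,0,0,0.0401,
0.06,0.0102,-0.0385,0.0014,0,0,0.0401,
0.06,0.0087,-0.0388,0.0014,0,0,0.0401,
0.06,0.0071,-0.0392,0.0014,0,0,0.0401,
0.06,0.0056,-0.0394,0.0014,0,0,0.0401,
0.06,0.0040,-0.0396,0.0014,0,0,0.0401,
0.06,0.0024,-0.0397,0.0014,0,0,0.0401,
0.06,0.0008,-0.0398,0.0014,0,0,0.0401,
```

View pics/w2.png

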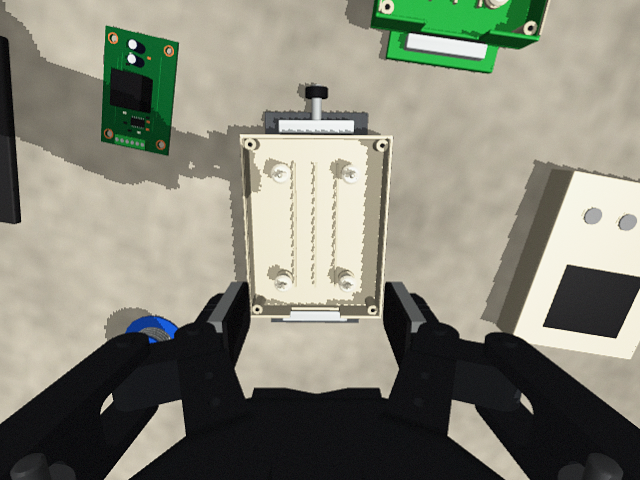

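Shell in wrist picture: standoffs about (280,174), (350,174), (283,282), (346,282), notch end at the bottom (315,314). Now over to the board.

Call:
arm_command:
  plan: [0.06,0.0118,-0.038,0.0014,0,0,0.04,0.06,0.0102,-0.0385,0.0014,0,0,0.04,0.06,0.0087,-0.0388,0.0014,0,0,0.04,0.06,0.0071,-0.0392,0.0014,0,0,0.04,0.06,0.0056,-0.0394,0.0014,0,0,0.04,0.06,0.004,-0.0396,0.0014,0,0,0.04,0.06,0.0024,-0.0397,0.0014,0,0,0.04,0.06,0.0008,-0.0398,0.0014,0,0,0.04,0.06,0,0,0,0,0,0,0.06,0,0,0,0,0,0]

```text
t: 3.25
tool_pos: [577.6, -159.2, 160.1]
orientation: [[-0.999, 0.038, -0.0], [0.038, 0.999, 0.001], [0.0, 0.001, -1.0]]
ft_force: [-0.1, 0.2, -0.2]
width: 60.1
grip_force: 0.0
```

```bash
python3 - <<'E'
from h import *
s=snap("wrist","pics/w3.png"); np.save("w3.npy",s,allow_pickle=True); st()
a=np.load("w2.npy",allow_pickle=True).item()["pixels"][125:325,235:400]; b=s["pixels"][125:325,235:400]
print(s["xyz"])
r=lambda i:cv2.resize(i[:,:,::-1],(412,500),interpolation=cv2.INTER_CUBIC)[:, :400]
# 2.5x
cv2.imwrite("pics/crop2.png",np.hstack([r(a),r(b)]))
E
```

```text
3.3 [ 577.7 -158.9  160.1] yaw -0.0379 F [-0.4 -0.2 -0.1] w 59.6 0.0
[ 509.57149726 -157.06980226  283.93309996]
```

View pics/crop2.png

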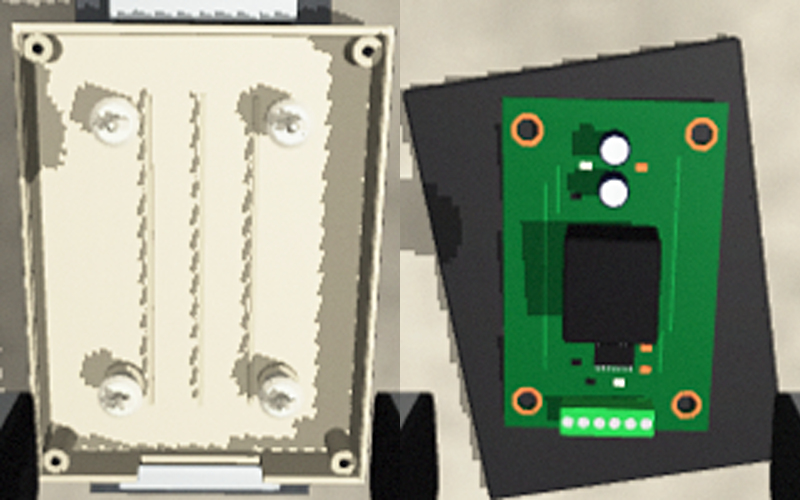

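Crop: left, standoff tips at (114,122), (287,124), (121,396), (279,397). Right, board holes at (528,130), (702,133), (527,401), (686,404), terminals at the bottom (the far side).

```bash
cat >> h.py <<'E'
from scipy.optimize import least_squares
L=np.array([(-47,-28),(-47,28),(47,-28),(47,28)],float)
def fit(s,uv,x0,zfix=None):
    def res(p):
        z=zfix if zfix is not None else p[3]
        P=[(rot(p[2])@np.array([*l,0]))+[p[0],p[1],z] for l in L]
        return np.concatenate([px(s,q)-c for q,c in zip(P,uv)])
    r=least_squares(res,x0); return r.x.round(4),r.fun.round(2)
E
python3 - <<'E'
from h import *
f=lambda l:[np.array((235+(u+.5)/2.497-.5,125+(v+.5)/2.5-.5)) for u,v in l]
a=np.load("w2.npy",allow_pickle=True).item();b=np.load("w3.npy",allow_pickle=True).item()
sa=f([(114,122),(287,124),(121,396),(279,397)]); sb=f([(128,130),(302,133),(127,401),(286,404)])
print(fit(a,sa,[584,158,.28,25]))
print(fit(b,sb,[577,-160,-.04],11)); print(fit(b,sb,[577,-160,-.04,11]))
rim=f([(13,25),(397,26),(42,481),(365,481)])
g=[at(a,*p,30) for p in rim]; print(np.array(g).round(1),np.mean(g,0))
E
```

```text
(array([5.868550e+02, 1.569941e+02, 2.752000e-01, 2.217860e+01]), array([-0.3 ,  0.47,  0.48, -0.01, -0.48, -0.19,  0.29, -0.31]))
(array([ 5.837132e+02, -1.575157e+02, -6.420000e-02]), array([-0.15, -0.16, -0.12,  0.45,  0.12, -0.32,  0.17, -0.02]))
(array([ 5.835870e+02, -1.575157e+02, -6.420000e-02,  1.152970e+01]), array([-0.22, -0.26, -0.05,  0.36,  0.06, -0.21,  0.23,  0.1 ]))
[[528.4  81.6  30. ]
 [496.7 193.   30. ]
 [675.  124.6  30. ]
 [643.8 233.4  30. ]] [585.97656028 158.12349564  30.        ]
```

```bash
python3 - <<'E'
from h import *
plan([(583.7,-157.5,60,-.064,3),(583.7,-157.5,31.5,-.064,2)],0.046)
E
```

```text
0.046,-0.0020,0.0005,0.0334,0,0,0.0087,
0.046,-0.0020,0.0006,0.0334,0,0,0.0087,
0.046,-0.0020,0.0006,0.0334,0,0,0.0087,
0.046,0.0000,0.0000,0.0143,0,0,-0.0000,
0.046,0.0000,0.0000,0.0143,0,0,-0.0000,
```

Call:
arm_command:
  plan: [0.046,-0.002,0.0006,0.0334,0,0,0.0087,0.046,-0.002,0.0006,0.0334,0,0,0.0087,0.046,-0.002,0.0006,0.0334,0,0,0.0087,0.046,0,0,0.0143,0,0,0,0.046,0,0,0.0143,0,0,0,0.046,0,0,0,0,0,0,0.02,0,0,0,0,0,0,0.02,0,0,0,0,0,0,0.02,0,0,0,0,0,0,0.02,0,0,0,0,0,0]
  force: 40

```text
t: 4.55
tool_pos: [584.8, -159.4, 32.2]
orientation: [[-0.998, 0.066, 0.002], [0.066, 0.998, -0.001], [-0.002, -0.0, -1.0]]
ft_force: [0.2, 0.2, 5.8]
width: 29.1
grip_force: 41.5
```

```bash
python3 - <<'E'
from h import *
st()
E
```

```text
4.55 [ 584.8 -159.4   32.2] yaw -0.0656 F [0.2 0.2 5.8] w 29.1 41.5
```

Call:
arm_command:
  plan: [0.02,0,0,-0.008,0,0,0,0.02,0,0,-0.03,0,0,0,0.02,0,0,-0.04,0,0,0,0.02,0,0,-0.03,0,0,0,0.02,0,0,0,0,0,0,0.02,0,0,0,0,0,0]

```text
t: 5.3
tool_pos: [582.8, -158.7, 137.6]
orientation: [[-0.998, 0.065, -0.003], [0.065, 0.998, 0.001], [0.003, 0.001, -1.0]]
ft_force: [0.2, 0.5, -2.2]
width: 29.1
grip_force: 40.6
```

```bash
python3 - <<'E'
from h import *
st(); s=snap("wrist","pics/w4.png"); np.save("w4.npy",s,allow_pickle=True)
b=s["pixels"][130:380,200:440]
cv2.imwrite("pics/crop3.png",cv2.resize(b[:,:,::-1],None,fx=2.4,fy=2.4,interpolation=cv2.INTER_CUBIC))
E
```

```text
5.3 [ 582.8 -158.7  137.6] yaw -0.0655 F [ 0.2  0.5 -2.2] w 29.1 40.6
```

View pics/crop3.png

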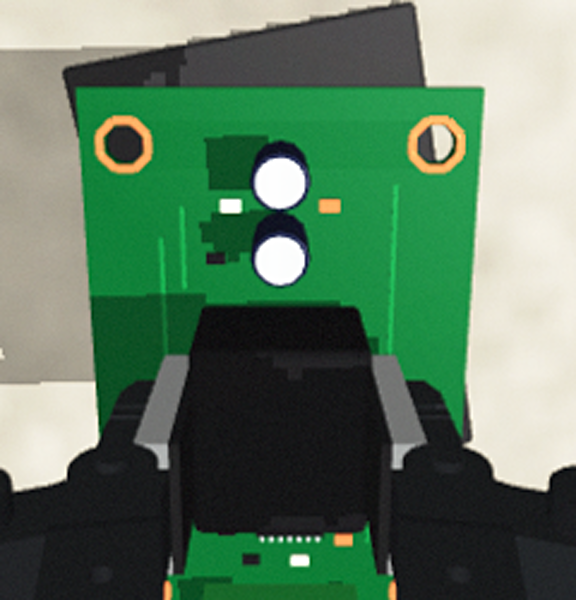

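```bash
python3 - <<'E'
from h import *
import h
s=np.load("w4.npy",allow_pickle=True).item()
uv=[np.array((200+(u+.5)/2.4-.5,130+(v+.5)/2.4-.5)) for u,v in [(124,145),(437,144)]]
h.L=L[:2]
x,r=fit(s,uv,[584,-158,-.065,116]); print(x,r)
x,r=fit(s,uv,[584,-158,-.065],116.4); print(x,r)
d=rot(-x[2])@np.array([582.8-x[0],-158.7-x[1],0]); print("TCP in board frame",d)
st()
# target: board over shell
for c in [(585.6,156.8,.2755)]:
    t=rot(c[2])@d+np.array([c[0],c[1],0]); print(t)
    plan([(*t[:2],150,c[2],10),(*t[:2],80,c[2],3)],0.02)
E
```

```text
[ 5.813742e+02 -1.588538e+02 -6.240000e-02  1.170798e+02] [-0.  0. -0.  0.]
[ 5.814580e+02 -1.588585e+02 -6.240000e-02] [ 0.3  -0.02 -0.3  -0.01]
TCP in board frame [1.32950415 0.24187799 0.        ]
5.35 [ 582.7 -158.6  137.2] yaw -0.0656 F [-0.7 -0.6 -2. ] w 28.9 40.6
[586.81357001 157.39441911   0.        ]
0.02,0.0017,0.0316,-0.0013,0,0,-0.0341,
0.02,0.0006,0.0316,-0.0013,0,0,-0.0341,
0.02,-0.0005,0.0316,-0.0013,0,0,-0.0341,
0.02,-0.0016,0.0316,-0.0013,0,0,-0.0341,
0.02,-0.0027,0.0315,-0.0013,0,0,-0.0341,
0.02,-0.0037,0.0314,-0.0013,0,0,-0.0341,
0.02,-0.0048,0.0312,-0.0013,0,0,-0.0341,
0.02,-0.0059,0.0311,-0.0013,0,0,-0.0341,
0.02,-0.0069,0.0308,-0.0013,0,0,-0.0341,
0.02,-0.0080,0.0306,-0.0013,0,0,-0.0341,
0.02,0.0000,0.0000,0.0233,0,0,-0.0000,
0.02,0.0000,0.0000,0.0233,0,0,-0.0000,
0.02,0.0000,0.0000,0.0233,0,0,-0.0000,
```

Call:
arm_command:
  plan: [0.02,0.0017,0.0316,-0.0013,0,0,-0.0341,0.02,0.0006,0.0316,-0.0013,0,0,-0.0341,0.02,-0.0005,0.0316,-0.0013,0,0,-0.0341,0.02,-0.0016,0.0316,-0.0013,0,0,-0.0341,0.02,-0.0027,0.0315,-0.0013,0,0,-0.0341,0.02,-0.0037,0.0314,-0.0013,0,0,-0.0341,0.02,-0.0048,0.0312,-0.0013,0,0,-0.0341,0.02,-0.0059,0.0311,-0.0013,0,0,-0.0341,0.02,-0.0069,0.0308,-0.0013,0,0,-0.0341,0.02,-0.008,0.0306,-0.0013,0,0,-0.0341,0.02,0,0,0.025,0,0,0,0.02,0,0,0.025,0,0,0,0.02,0,0,0.02,0,0,0,0.02,0,0,0.01,0,0,0,0.02,0,0,0,0,0,0,0.02,0,0,0,0,0,0]

```text
t: 7.35
tool_pos: [588.7, 157.0, 72.5]
orientation: [[-0.962, -0.272, 0.001], [-0.272, 0.962, 0.0], [-0.001, -0.0, -1.0]]
ft_force: [-0.1, -0.4, -1.9]
width: 29.1
grip_force: 40.6
```

```bash
python3 - <<'E'
from h import *
st(); s=snap("wrist","pics/w5.png"); np.save("w5.npy",s,allow_pickle=True); st()
I=s["pixels"][:,:,::-1]
cv2.imwrite("pics/crop4.png",cv2.resize(I[130:270,200:440],None,fx=3.3,fy=3.3,interpolation=cv2.INTER_CUBIC))
E
```

```text
7.35 [588.7 157.   72.5] yaw 0.2754 F [-0.1 -0.4 -1.9] w 29.1 40.6
7.4 [588.9 157.1  72.9] yaw 0.2754 F [-0.6 -0.6 -1.3] w 29.1 40.6
```

View pics/crop4.png

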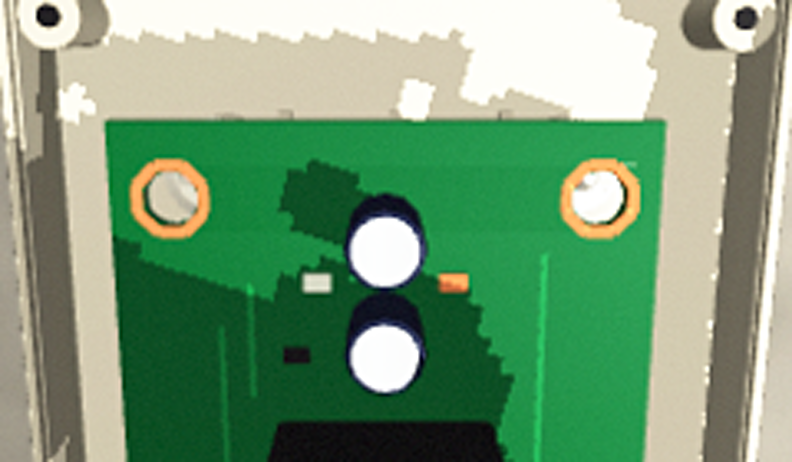

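```bash
python3 - <<'E'
from h import *
a=np.load("w2.npy",allow_pickle=True).item();c=np.load("w5.npy",allow_pickle=True).item()
f=lambda l:[np.array((235+(u+.5)/2.497-.5,125+(v+.5)/2.5-.5)) for u,v in l]
k=lambda l:[np.array((200+(u+.5)/3.3-.5,130+(v+.5)/3.3-.5)) for u,v in l]
T=f([(114,122),(287,124),(121,396),(279,397)]);B=f([(38,47),(368,50),(56,460),(344,462)])
S=np.sign(L)
W=lambda x,y,a,l,z:rot(a)@np.array([*l,0])+[x,y,z]
B5=k([(48,15.5),(745.5,16.5)]);H5=k([(170,198),(600,198)])
for bz in(25,29):
    def res(p):
        x,y,yaw,zt,bx,by=p
        return np.concatenate([px(a,W(x,y,yaw,l,zt))-q for l,q in zip(L,T)]+[px(a,W(x,y,yaw,s*[bx,by],bz))-q for s,q in zip(S,B)])
    r=least_squares(res,[585,157,.275,25,70,50]); print(bz,r.x.round(3),r.fun.round(1))
    bx,by=r.x[4:]
    r2=least_squares(lambda p:np.concatenate([px(c,W(p[0],p[1],p[2],s*[bx,by],bz))-q for s,q in zip(S[:2],B5)]),[585,157,.275]); print(" shell",r2.x.round(3),r2.fun.round(1))
    r3=least_squares(lambda p:np.concatenate([px(c,W(p[0],p[1],p[2],l,p[3]))-q for l,q in zip(L[:2],H5)]),[585,157,.275,50]); print(" board",r3.x.round(3))
    e=rot(-.275)@np.array([*(r2.x[:2]-r3.x[:2]),0]);print(" board must move (board axes)",e.round(2), "yaw",r2.x[2]-r3.x[2])
    for l in L[:2]: 
        for z in (20,28): print(px(c,W(*r2.x,l,z)),end="")
    print(H5)
E
```

```text
25 [5.86971e+02 1.57245e+02 2.73000e-01 2.17380e+01 7.03980e+01 5.10620e+01] [ 0.2  0.6  0.8  0.3 -0.3 -0.3  0.3 -0.2 -0.3  0.  -0.3 -0.2 -0.2 -0.1
 -0.2 -0.1]
 shell [5.86955e+02 1.57586e+02 2.74000e-01] [ 0.9 -0.1 -0.9 -0.1]
 board [5.87271e+02 1.56024e+02 2.76000e-01 5.16200e+01]
 board must move (board axes) [0.12 1.59 0.  ] yaw -0.0015575344500852184
[265.76928004 181.53019087][263.42365826 183.34512131][373.3932269  181.69601663][376.00021512 183.51916572][array([251.16666667, 189.65151515]), array([381.46969697, 189.65151515])]
29 [5.86264e+02 1.57054e+02 2.73000e-01 2.35500e+01 6.94400e+01 5.03190e+01] [-0.1 -0.2  1.1 -0.5 -0.5 -0.2  0.6 -0.2 -0.3  0.4 -0.3  0.1 -0.2  0.3
 -0.2  0.3]
 shell [5.86156e+02 1.57323e+02 2.74000e-01] [-0.  0.  0.  0.]
 board [5.87271e+02 1.56024e+02 2.76000e-01 5.16200e+01]
 board must move (board axes) [-0.72  1.55  0.  ] yaw -0.0015797261308239663
[265.63664594 179.90160578][263.2817172  181.64396753][373.40049394 180.06956354][376.01136636 181.82022796][array([251.16666667, 189.65151515]), array([381.46969697, 189.65151515])]
```

Call:
arm_command:
  plan: [0.02,0.0007,0.0016,0.002,0,0,0,0.02,0,0,0.003,0,0,0,0.02,0,0,0.003,0,0,0,0.02,0,0,0,0,0,0]

```text
t: 7.9
tool_pos: [586.8, 158.3, 63.8]
orientation: [[-0.962, -0.272, -0.001], [-0.272, 0.962, -0.0], [0.001, 0.0, -1.0]]
ft_force: [1.1, -0.1, -1.4]
width: 29.1
grip_force: 40.6
```

Call:
arm_command:
  plan: [0.02,0,0,0.001,0,0,0,0.02,0,0,0.001,0,0,0,0.02,0,0,0.001,0,0,0]

```text
t: 8.28
tool_pos: [587.2, 158.3, 61.1]
orientation: [[-0.962, -0.272, 0.0], [-0.272, 0.962, 0.0], [-0.0, 0.0, -1.0]]
ft_force: [-0.1, -0.2, -3.1]
width: 29.1
grip_force: 40.6
```

Call:
arm_command:
  plan: [0.02,0,0,0.001,0,0,0,0.02,0,0,0.001,0,0,0,0.02,0,0,0.001,0,0,0]

```text
t: 8.65
tool_pos: [587.1, 158.3, 58.0]
orientation: [[-0.962, -0.272, 0.0], [-0.272, 0.962, 0.0], [-0.0, 0.0, -1.0]]
ft_force: [-0.4, 0.6, -2.0]
width: 29.3
grip_force: 40.6
```

Call:
arm_command:
  plan: [0.02,0,0,0.001,0,0,0,0.02,0,0,0.001,0,0,0,0.02,0,0,0.001,0,0,0]

```text
t: 9.02
tool_pos: [587.1, 158.4, 55.0]
orientation: [[-0.962, -0.272, 0.0], [-0.272, 0.962, 0.0], [-0.0, 0.0, -1.0]]
ft_force: [-1.1, 0.2, -1.6]
width: 29.4
grip_force: 40.6
```

```bash
python3 - <<'E'
from h import *
st(); s=snap("wrist","pics/w6.png"); np.save("w6.npy",s,allow_pickle=True); st()
I=s["pixels"][:,:,::-1]
cv2.imwrite("pics/crop5.png",cv2.resize(I[130:270,200:440],None,fx=3.3,fy=3.3,interpolation=cv2.INTER_CUBIC))
E
```

```text
9.03 [587.1 158.4  55. ] yaw 0.2755 F [-1.1  0.2 -1.6] w 29.4 40.6
9.07 [587.  158.4  54.9] yaw 0.2755 F [-0.4 -0.4 -2.2] w 28.9 40.6
```

View pics/crop5.png

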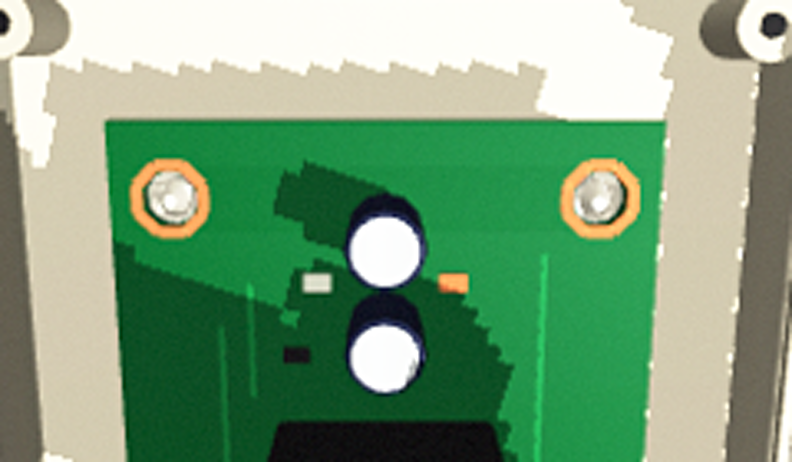

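Tips show centred in both visible holes, crop (173,200) and (600,200). I keep lowering.

Call:
arm_command:
  plan: [0.02,0,0,0.001,0,0,0,0.02,0,0,0.001,0,0,0,0.02,0,0,0.001,0,0,0]

```text
t: 9.45
tool_pos: [587.5, 158.3, 52.9]
orientation: [[-0.962, -0.272, 0.001], [-0.272, 0.962, -0.0], [-0.001, -0.0, -1.0]]
ft_force: [-1.1, -0.4, 5.8]
width: 29.6
grip_force: 41.6
```

Call:
arm_command:
  plan: [0.02,0,0,0.001,0,0,0,0.02,0,0,0.001,0,0,0,0.02,0,0,0,0,0,0]

```text
t: 9.82
tool_pos: [588.0, 158.4, 52.3]
orientation: [[-0.962, -0.272, 0.003], [-0.272, 0.962, 0.0], [-0.003, -0.0, -1.0]]
ft_force: [-3.2, -1.2, 10.0]
width: 29.5
grip_force: 42.3
```

Call:
arm_command:
  plan: [0.02,0,0,-0.002,0,0,0,0.02,0,0,0,0,0,0,0.042,0,0,0,0,0,0,0.042,0,0,0,0,0,0,0.042,0,0,0,0,0,0]

```text
t: 10.45
tool_pos: [586.8, 158.4, 51.6]
orientation: [[-0.962, -0.272, -0.001], [-0.272, 0.962, 0.0], [0.001, 0.0, -1.0]]
ft_force: [-0.6, 0.7, 1.2]
width: 41.7
grip_force: 0.0
```

Call:
arm_command:
  plan: [0.042,0,0,-0.015,0,0,0,0.042,0,0,-0.025,0,0,0,0.0,-0.015,0.015,0,0,0,0,0.0,-0.0147,0.0148,0,0,0,0,0.0,0,0,0,0,0,0,0.0,0,0,0,0,0,0]

```text
t: 11.2
tool_pos: [606.8, 195.3, 91.0]
orientation: [[-0.962, -0.273, -0.002], [-0.273, 0.962, -0.001], [0.003, -0.0, -1.0]]
ft_force: [0.5, -0.6, -0.4]
width: 0.1
grip_force: 0.0
```

```bash
python3 - <<'E'
from h import *
st(); s=snap("wrist","pics/w7.png"); np.save("w7.npy",s,allow_pickle=True)
E
```

```text
11.2 [606.8 195.3  91. ] yaw 0.2765 F [ 0.5 -0.6 -0.4] w 0.1 0.0
```

View pics/w7.png

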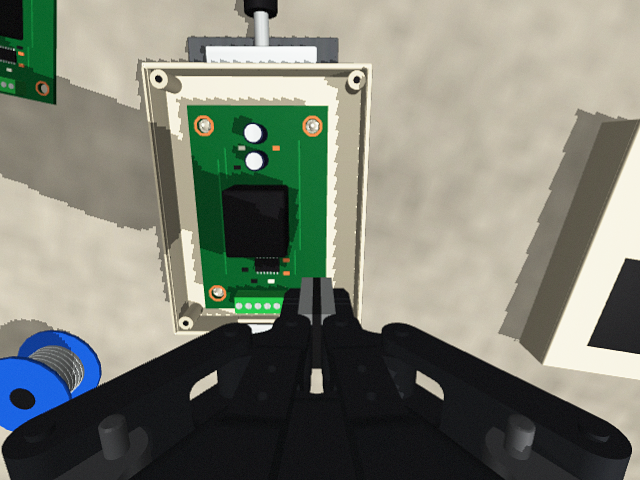

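Board rests flat on the barbs, heads visible in the holes at (204,126), (312,126), (218,293). Closed fingers stand over the +x +y corner; I press there now.

Call:
arm_command:
  plan: [0.0,0,0,0.02,0,0,0,0.0,0,0,0.012,0,0,0,0.0,0,0,0.004,0,0,0,0.0,0,0,0.001,0,0,0,0.0,0,0,0,0,0,0]

```text
t: 11.88
tool_pos: [607.9, 195.1, 55.6]
orientation: [[-0.962, -0.272, 0.001], [-0.272, 0.962, 0.0], [-0.001, -0.0, -1.0]]
ft_force: [0.6, 0.1, -0.5]
width: -0.3
grip_force: 0.0
```

Call:
arm_command:
  plan: [0.0,0,0,0.001,0,0,0,0.0,0,0,0.001,0,0,0]

```text
t: 12.12
tool_pos: [607.8, 195.2, 53.4]
orientation: [[-0.962, -0.272, 0.001], [-0.272, 0.962, 0.0], [-0.001, 0.0, -1.0]]
ft_force: [-0.2, 0.8, 0.6]
width: 0.1
grip_force: 0.0
```

Call:
arm_command:
  plan: [0.0,0,0,0.001,0,0,0,0.0,0,0,0,0,0,0]

```text
t: 12.38
tool_pos: [607.5, 195.1, 52.0]
orientation: [[-0.962, -0.272, -0.0], [-0.272, 0.962, 0.0], [0.0, 0.0, -1.0]]
ft_force: [0.8, -0.5, 0.0]
width: -0.0
grip_force: 0.0
```

Call:
arm_command:
  plan: [0.0,0,0,0.001,0,0,0,0.0,0,0,0.0005,0,0,0]

```text
t: 12.62
tool_pos: [607.7, 195.1, 50.8]
orientation: [[-0.962, -0.272, 0.0], [-0.272, 0.962, 0.0], [-0.0, 0.0, -1.0]]
ft_force: [-0.3, -0.5, 2.2]
width: 0.0
grip_force: 1.3
```

Call:
arm_command:
  plan: [0.0,0,0,0.0005,0,0,0,0.0,0,0,0.0005,0,0,0]

```text
t: 12.88
tool_pos: [607.9, 195.2, 50.3]
orientation: [[-0.962, -0.272, 0.001], [-0.272, 0.962, 0.0], [-0.001, 0.0, -1.0]]
ft_force: [-1.0, 0.1, 5.8]
width: 0.4
grip_force: 3.0
```

Call:
arm_command:
  plan: [0.0,0,0,0.0005,0,0,0,0.0,0,0,0.0005,0,0,0]

```text
t: 13.12
tool_pos: [607.9, 195.2, 49.1]
orientation: [[-0.962, -0.272, 0.001], [-0.272, 0.962, 0.0], [-0.001, 0.0, -1.0]]
ft_force: [1.2, 0.3, -0.2]
width: 0.0
grip_force: 0.0
```

Call:
arm_command:
  plan: [0.0,0,0,0.0005,0,0,0,0.0,0,0,0.0005,0,0,0]

```text
t: 13.38
tool_pos: [607.8, 195.2, 47.6]
orientation: [[-0.962, -0.272, 0.0], [-0.272, 0.962, 0.0], [-0.001, 0.0, -1.0]]
ft_force: [1.1, 1.0, 2.3]
width: -0.3
grip_force: 1.1
```

The force gave way after 5.8 N, a click. I follow it down to the hard stop to confirm.

Call:
arm_command:
  plan: [0.0,0,0,0.0007,0,0,0,0.0,0,0,0.0007,0,0,0]

```text
t: 13.62
tool_pos: [607.9, 195.3, 46.8]
orientation: [[-0.962, -0.272, 0.001], [-0.272, 0.962, 0.0], [-0.001, 0.0, -1.0]]
ft_force: [-0.7, 1.0, 7.7]
width: 0.0
grip_force: 3.9
```

Call:
arm_command:
  plan: [0.0,0,0,0.0007,0,0,0,0.0,0,0,0.0007,0,0,0]

```text
t: 13.88
tool_pos: [608.0, 195.3, 46.4]
orientation: [[-0.962, -0.272, 0.001], [-0.272, 0.962, 0.0], [-0.001, -0.0, -1.0]]
ft_force: [-2.7, -0.3, 13.3]
width: -0.1
grip_force: 6.5
```

Call:
arm_command:
  plan: [0.0,0,0,0.0007,0,0,0,0.0,0,0,0.0003,0,0,0]

```text
t: 14.12
tool_pos: [608.2, 195.3, 45.5]
orientation: [[-0.962, -0.272, 0.002], [-0.272, 0.962, 0.0], [-0.002, -0.0, -1.0]]
ft_force: [-1.7, 0.3, 12.3]
width: 0.0
grip_force: 5.8
```

Call:
arm_command:
  plan: [0.0,0,0,0.0004,0,0,0,0.0,0,0,0,0,0,0]

```text
t: 14.38
tool_pos: [608.2, 195.3, 45.4]
orientation: [[-0.962, -0.272, 0.002], [-0.272, 0.962, 0.0], [-0.002, -0.0, -1.0]]
ft_force: [-1.8, 0.5, 12.3]
width: 0.2
grip_force: 6.2
```

```bash
python3 - <<'E'
from h import *
st(); s=snap("wrist","pics/w8.png"); np.save("w8.npy",s,allow_pickle=True);st()
E
```

```text
14.38 [608.2 195.3  45.4] yaw 0.2756 F [-1.8  0.5 12.3] w 0.2 6.2
14.43 [608.2 195.3  45.4] yaw 0.2756 F [-1.6 -0.6 11.8] w -0.1 6.2
```

Call:
arm_command:
  plan: [0.0,0,0,-0.01,0,0,0,0.0,0,0,-0.015,0,0,0,0.0,0,-0.03,0,0,0,0,0.0,0,-0.03,0,0,0,0,0.0,0,0,0.01,0,0,0,0.0,0,0,0.004,0,0,0,0.0,0,0,0,0,0,0]

```text
t: 15.3
tool_pos: [623.1, 138.2, 53.7]
orientation: [[-0.962, -0.273, -0.002], [-0.273, 0.962, 0.0], [0.002, 0.001, -1.0]]
ft_force: [0.6, 0.3, -0.1]
width: 0.2
grip_force: 0.0
```

```bash
python3 - <<'E'
from h import *
s=snap("wrist"); st()
I=s["pixels"][:,:,::-1]; np.save("w9.npy",s,allow_pickle=True)
cv2.imwrite("pics/crop6.png",cv2.resize(I[0:300,200:520],None,fx=2,fy=2,interpolation=cv2.INTER_CUBIC))
E
```

```text
15.35 [623.4 138.2  54.1] yaw 0.2764 F [-0.5  0.3 -0. ] w 0.3 0.0
```

Call:
arm_command:
  plan: [0.0,0,0,0.002,0,0,0,0.0,0,0,0.002,0,0,0,0.0,0,0,0.001,0,0,0]

```text
t: 15.72
tool_pos: [624.2, 137.8, 50.3]
orientation: [[-0.962, -0.272, 0.001], [-0.272, 0.962, 0.001], [-0.001, 0.0, -1.0]]
ft_force: [-0.5, 0.2, 6.2]
width: 0.0
grip_force: 3.4
```

Call:
arm_command:
  plan: [0.0,0,0,0.0007,0,0,0,0.0,0,0,0.0007,0,0,0]

```text
t: 15.98
tool_pos: [624.1, 137.5, 48.1]
orientation: [[-0.962, -0.272, 0.001], [-0.272, 0.962, 0.0], [-0.001, -0.0, -1.0]]
ft_force: [0.0, 0.4, 0.2]
width: 0.0
grip_force: 0.0
```

Call:
arm_command:
  plan: [0.0,0,0,0.001,0,0,0,0.0,0,0,0.001,0,0,0]

```text
t: 16.23
tool_pos: [623.8, 137.2, 45.8]
orientation: [[-0.962, -0.272, -0.001], [-0.272, 0.962, -0.0], [0.001, -0.0, -1.0]]
ft_force: [-1.4, -0.4, 1.2]
width: -0.0
grip_force: 1.2
```

Call:
arm_command:
  plan: [0.0,0,0,0.0006,0,0,0,0.0,0,0,0.0006,0,0,0]

```text
t: 16.48
tool_pos: [623.8, 137.2, 45.1]
orientation: [[-0.962, -0.272, -0.0], [-0.272, 0.962, -0.0], [0.0, -0.0, -1.0]]
ft_force: [-1.6, -1.3, 5.5]
width: 0.1
grip_force: 3.1
```

Call:
arm_command:
  plan: [0.0,0,0,0.0006,0,0,0,0.0,0,0,0.0004,0,0,0]

```text
t: 16.73
tool_pos: [623.8, 137.2, 44.9]
orientation: [[-0.962, -0.272, 0.0], [-0.272, 0.962, -0.0], [-0.0, -0.0, -1.0]]
ft_force: [-2.3, -1.3, 10.6]
width: 0.3
grip_force: 4.9
```

Call:
arm_command:
  plan: [0.0,0,0,-0.015,0,0,0,0.0,0,0,-0.02,0,0,0,0.0,0.031,0,0,0,0,0,0.0,0.031,0,0,0,0,0,0.0,0,0,0.015,0,0,0,0.0,0,0,0.01,0,0,0,0.0,0,0,0,0,0,0]

```text
t: 17.6
tool_pos: [564.6, 120.6, 52.7]
orientation: [[-0.962, -0.272, -0.001], [-0.272, 0.962, 0.0], [0.001, 0.0, -1.0]]
ft_force: [-0.3, 0.3, -0.7]
width: -0.0
grip_force: 0.0
```

Call:
arm_command:
  plan: [0.0,0,0,0.0015,0,0,0,0.0,0,0,0.001,0,0,0]

```text
t: 17.85
tool_pos: [564.9, 120.6, 51.3]
orientation: [[-0.962, -0.272, 0.001], [-0.272, 0.962, 0.0], [-0.001, -0.0, -1.0]]
ft_force: [0.3, -0.5, -0.5]
width: -0.1
grip_force: 0.0
```

Call:
arm_command:
  plan: [0.0,0,0,0.0007,0,0,0,0.0,0,0,0.0007,0,0,0]

```text
t: 18.1
tool_pos: [564.4, 120.5, 50.0]
orientation: [[-0.962, -0.272, 0.0], [-0.272, 0.962, 0.0], [-0.0, 0.0, -1.0]]
ft_force: [-0.5, -0.7, -0.6]
width: -0.3
grip_force: 0.0
```

Call:
arm_command:
  plan: [0.0,0,0,0.0007,0,0,0,0.0,0,0,0.0005,0,0,0]

```text
t: 18.35
tool_pos: [564.3, 120.5, 48.7]
orientation: [[-0.962, -0.272, 0.0], [-0.272, 0.962, 0.0], [-0.0, 0.0, -1.0]]
ft_force: [-0.2, -0.3, -0.3]
width: -0.0
grip_force: 0.0
```

Call:
arm_command:
  plan: [0.0,0,0,0.0007,0,0,0,0.0,0,0,0.0007,0,0,0]

```text
t: 18.6
tool_pos: [564.3, 120.5, 47.3]
orientation: [[-0.962, -0.272, 0.0], [-0.272, 0.962, 0.0], [-0.0, 0.0, -1.0]]
ft_force: [0.2, 1.1, -0.8]
width: -0.2
grip_force: 0.0
```

Call:
arm_command:
  plan: [0.0,0,0,0.0007,0,0,0,0.0,0,0,0.0007,0,0,0]

```text
t: 18.85
tool_pos: [564.3, 120.5, 46.0]
orientation: [[-0.962, -0.272, 0.0], [-0.272, 0.962, 0.0], [-0.0, 0.0, -1.0]]
ft_force: [-0.7, -0.7, 1.8]
width: -0.3
grip_force: 1.1
```

Call:
arm_command:
  plan: [0.0,0,0,0.0007,0,0,0,0.0,0,0,0.0007,0,0,0]

```text
t: 19.1
tool_pos: [564.3, 120.5, 45.0]
orientation: [[-0.962, -0.272, 0.0], [-0.272, 0.962, 0.0], [-0.0, -0.0, -1.0]]
ft_force: [-2.1, -0.4, 7.4]
width: 0.3
grip_force: 4.0
```

Call:
arm_command:
  plan: [0.0,0,0,0.0007,0,0,0,0.0,0,0,0.0006,0,0,0]

```text
t: 19.35
tool_pos: [564.3, 120.5, 44.8]
orientation: [[-0.962, -0.272, 0.001], [-0.272, 0.962, 0.0], [-0.001, -0.0, -1.0]]
ft_force: [-4.2, -1.4, 14.5]
width: 0.1
grip_force: 7.5
```

Call:
arm_command:
  plan: [0.0,0,0,0.0005,0,0,0,0.0,0,0,0,0,0,0]

```text
t: 19.6
tool_pos: [564.3, 120.5, 44.8]
orientation: [[-0.962, -0.272, 0.001], [-0.272, 0.962, 0.0], [-0.001, -0.0, -1.0]]
ft_force: [-3.5, -0.5, 15.5]
width: -0.2
grip_force: 7.5
```

Hard stop at the same height, without a click this time: this post seems to have gone through earlier. Next is the -x +y corner.

Call:
arm_command:
  plan: [0.0,0,0,-0.017,0,0,0,0.0,0,0,-0.02,0,0,0,0.0,0,0.03,0,0,0,0,0.0,0,0.03,0,0,0,0,0.0,0,0,0.015,0,0,0,0.0,0,0,0.01,0,0,0,0.0,0,0,0.0015,0,0,0,0.0,0,0,0,0,0,0]

```text
t: 20.6
tool_pos: [548.1, 177.5, 52.8]
orientation: [[-0.963, -0.271, -0.001], [-0.271, 0.963, -0.0], [0.001, -0.0, -1.0]]
ft_force: [-1.0, 0.6, 0.1]
width: -0.1
grip_force: 0.0
```

Call:
arm_command:
  plan: [0.0,0,0,0.001,0,0,0,0.0,0,0,0.001,0,0,0]

```text
t: 20.85
tool_pos: [548.2, 178.1, 51.5]
orientation: [[-0.962, -0.272, 0.001], [-0.272, 0.962, 0.0], [-0.001, -0.0, -1.0]]
ft_force: [0.9, 0.7, 0.1]
width: -0.1
grip_force: 0.0
```

Call:
arm_command:
  plan: [0.0,0,0,0.0007,0,0,0,0.0,0,0,0.0007,0,0,0]

```text
t: 21.1
tool_pos: [548.0, 178.3, 49.9]
orientation: [[-0.962, -0.272, 0.0], [-0.272, 0.962, 0.0], [-0.0, 0.0, -1.0]]
ft_force: [-0.0, 0.4, 0.3]
width: -0.1
grip_force: 0.0
```

Call:
arm_command:
  plan: [0.0,0,0,0.0007,0,0,0,0.0,0,0,0.0005,0,0,0]

```text
t: 21.35
tool_pos: [547.9, 178.3, 48.6]
orientation: [[-0.962, -0.272, 0.0], [-0.272, 0.962, 0.0], [-0.0, 0.0, -1.0]]
ft_force: [0.3, -0.8, -0.3]
width: -0.1
grip_force: 0.0
```

Call:
arm_command:
  plan: [0.0,0,0,0.001,0,0,0,0.0,0,0,0.0007,0,0,0]

```text
t: 21.6
tool_pos: [547.9, 178.3, 46.8]
orientation: [[-0.962, -0.272, 0.0], [-0.272, 0.962, 0.0], [-0.0, 0.0, -1.0]]
ft_force: [-0.0, 0.0, -0.1]
width: -0.0
grip_force: 0.0
```

Call:
arm_command:
  plan: [0.0,0,0,0.0007,0,0,0,0.0,0,0,0.0007,0,0,0]

```text
t: 21.85
tool_pos: [547.9, 178.3, 45.7]
orientation: [[-0.962, -0.272, 0.0], [-0.272, 0.962, 0.0], [-0.0, 0.0, -1.0]]
ft_force: [-1.0, 0.2, 3.1]
width: 0.1
grip_force: 1.3
```

Call:
arm_command:
  plan: [0.0,0,0,0.0007,0,0,0,0.0,0,0,0.0005,0,0,0]

```text
t: 22.1
tool_pos: [547.9, 178.3, 45.0]
orientation: [[-0.962, -0.272, 0.0], [-0.272, 0.962, 0.0], [-0.0, 0.0, -1.0]]
ft_force: [-2.2, -0.6, 8.1]
width: 0.1
grip_force: 4.1
```

Call:
arm_command:
  plan: [0.0,0,0,0.0006,0,0,0,0.0,0,0,0.0003,0,0,0]

```text
t: 22.35
tool_pos: [548.0, 178.3, 44.8]
orientation: [[-0.962, -0.272, 0.001], [-0.272, 0.962, 0.0], [-0.001, -0.0, -1.0]]
ft_force: [-3.5, -0.6, 12.5]
width: 0.2
grip_force: 6.2
```

Call:
arm_command:
  plan: [0.0,0,0,-0.017,0,0,0,0.0,0,0,-0.02,0,0,0,0.0,-0.031,0,0,0,0,0,0.0,-0.031,0,0,0,0,0,0.0,0,0,0.015,0,0,0,0.0,0,0,0.012,0,0,0,0.0,0,0,0.002,0,0,0,0.0,0,0,0.001,0,0,0]

```text
t: 23.35
tool_pos: [606.7, 194.9, 50.1]
orientation: [[-0.962, -0.272, -0.001], [-0.272, 0.962, -0.0], [0.001, 0.0, -1.0]]
ft_force: [0.4, -0.4, -0.5]
width: 0.1
grip_force: 0.0
```

Call:
arm_command:
  plan: [0.0,0,0,0.001,0,0,0,0.0,0,0,0.001,0,0,0]

```text
t: 23.6
tool_pos: [607.8, 195.1, 48.9]
orientation: [[-0.962, -0.272, 0.001], [-0.272, 0.962, 0.0], [-0.001, -0.0, -1.0]]
ft_force: [-0.2, 0.6, 0.2]
width: -0.4
grip_force: 0.0
```

Call:
arm_command:
  plan: [0.0,0,0,0.0008,0,0,0,0.0,0,0,0.0008,0,0,0]

```text
t: 23.85
tool_pos: [607.6, 195.1, 46.9]
orientation: [[-0.962, -0.272, 0.0], [-0.272, 0.962, 0.0], [-0.0, 0.0, -1.0]]
ft_force: [-0.5, 0.3, -0.4]
width: -0.1
grip_force: 0.0
```

Call:
arm_command:
  plan: [0.0,0,0,0.0008,0,0,0,0.0,0,0,0.0006,0,0,0]

```text
t: 24.1
tool_pos: [607.7, 195.1, 45.7]
orientation: [[-0.962, -0.272, 0.0], [-0.272, 0.962, 0.0], [-0.0, 0.0, -1.0]]
ft_force: [-1.1, 0.4, 1.8]
width: -0.5
grip_force: 1.3
```

Call:
arm_command:
  plan: [0.0,0,0,0.001,0,0,0,0.0,0,0,0.001,0,0,0]

```text
t: 24.35
tool_pos: [607.7, 195.1, 44.8]
orientation: [[-0.962, -0.272, 0.001], [-0.272, 0.962, 0.0], [-0.001, -0.0, -1.0]]
ft_force: [-3.6, -1.5, 13.5]
width: 0.2
grip_force: 6.7
```

Call:
arm_command:
  plan: [0.0,0,0,-0.017,0,0,0,0.0,0,0,-0.02,0,0,0,0.0,0,-0.03,0,0,0,0,0.0,0,-0.03,0,0,0,0,0.0,0,0,0.015,0,0,0,0.0,0,0,0.015,0,0,0,0.0,0,0,0.002,0,0,0,0.0,0,0,0,0,0,0]

```text
t: 25.35
tool_pos: [623.5, 138.1, 47.9]
orientation: [[-0.962, -0.273, -0.001], [-0.273, 0.962, 0.0], [0.001, 0.0, -1.0]]
ft_force: [0.5, 0.2, 1.1]
width: 0.0
grip_force: 0.0
```

Call:
arm_command:
  plan: [0.0,0,0,0.001,0,0,0,0.0,0,0,0.001,0,0,0]

```text
t: 25.6
tool_pos: [624.2, 137.7, 46.8]
orientation: [[-0.962, -0.272, 0.001], [-0.272, 0.962, 0.0], [-0.001, -0.0, -1.0]]
ft_force: [-0.5, 0.4, 0.5]
width: 0.1
grip_force: 0.0
```

Call:
arm_command:
  plan: [0.0,0,0,0.001,0,0,0,0.0,0,0,0.001,0,0,0]

```text
t: 25.85
tool_pos: [624.2, 137.6, 45.0]
orientation: [[-0.962, -0.272, 0.001], [-0.272, 0.962, 0.001], [-0.001, 0.0, -1.0]]
ft_force: [-1.7, 1.4, 7.1]
width: -0.2
grip_force: 3.9
```

All four corners are now at the seated height. I retreat up and towards the robot, and take a last look.

Call:
arm_command:
  plan: [0.0,0,0,-0.015,0,0,0,0.0,0,0,-0.04,0,0,0,0.0,0.02,0.015,-0.04,0,0,0,0.0,0.04,0.015,-0.02,0,0,0,0.0,0.03,0,0,0,0,0,0.0,0,0,0,0,0,0,0.0,0,0,0,0,0,0]

```text
t: 26.72
tool_pos: [530.4, 141.8, 160.1]
orientation: [[-0.962, -0.272, 0.002], [-0.272, 0.962, 0.0], [-0.002, -0.0, -1.0]]
ft_force: [0.2, 0.5, 0.3]
width: 0.1
grip_force: 0.0
```

```bash
python3 - <<'E'
from h import *
st(); s=snap("wrist"); I=s["pixels"][:,:,::-1]
cv2.imwrite("pics/w10.png",cv2.resize(I[130:400,160:480],None,fx=2.2,fy=2.2,interpolation=cv2.INTER_CUBIC)); np.save("w10.npy",s,allow_pickle=True)
E
```

```text
26.73 [530.4 141.8 160.1] yaw 0.2753 F [0.2 0.5 0.3] w 0.1 0.0
```

View pics/w10.png

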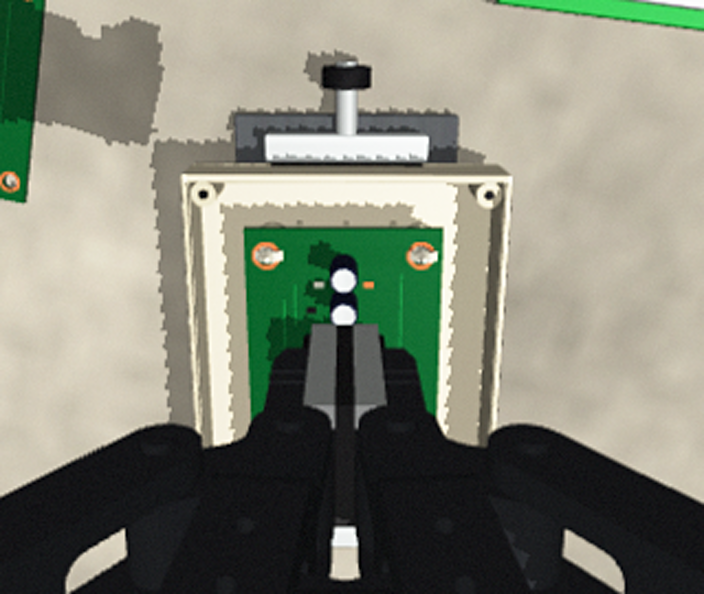

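The -x posts at (268,257) and (420,257) show their heads spread over the board. The +x pair is hidden behind the gripper, but both were felt to click and rest at the same height. I hand it in.

```bash
python3 -c "
from workcell import order
print(order.close_job())"
```

```text
the job is handed in; nothing more can be done
None
```

The board is in the beige case with its terminals towards the notch, released and handed in at about 27 s. All four corners stop hard at the same height, with no push above 15.5 N. I felt clear clicks only while pressing the two +x posts. The -x posts were already down when I pressed them, and the last picture shows their heads spread over the board.

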